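# Drop the lock-ring key home

### The arm

A 6-joint arm with a two-finger parallel gripper is mounted at the origin on the work surface. World frame = base frame: x ahead of the robot, y to its left, z up, the work surface at z = 0. Lengths are in m, angles in rad, forces in N, time in s.
With the tool pointing down it reaches from about 0.25 to 0.725 m from the base axis. Payload 4 kg.
Tool frame: the origin (TCP) lies midway between the tips of the shut fingers; the grasp point (between the pads) lies 19 mm behind it; z points along the fingers, y is the direction in which the jaws open and shut (so a half turn about z gives the same grasp; the last joint's range is limited). The gripper opens to 85 mm and grips with 20 to 120 N. Pads are 22 mm wide; open, the fingers measure 114 mm over their backs; the gripper's body (76 mm by 85 mm) begins 54 mm behind the grasp point. The pads swing forward as they close: fully open they stand 13 mm farther back than shut.
Start: joints at [1.163, 0.241, 0.005, 1.335, 0, 1.571], TCP at [0.198, 0.459, 0.231] pointing down, gripper open.
Joint ranges: [-2.72, 2.72], [-1.05, 1.87], [-1.09, 1.28], [-1.99, 2.15], [-1.42, 1.44], [-3.14, 3.14]. Speed limits (rad/s): [2.79, 2.79, 3.14, 3.14, 3.14, 3.14].

### API

Orientations are given as a unit quaternion [x, y, z, w].
In Python, from bench import arm gives the robot as it stands. Calls block until the motion is done:
- arm.move_to(position, orientation): joint-space move of the TCP to a pose.
- arm.move_linear(position, orientation=None, feed=0.15, contact_N=None): straight line of the TCP; orientation=None keeps the orientation; feed is the mean speed in m/s. With contact_N (N) it stops when the force on the tool has changed by that much, and returns True; else False.
- arm.move_joints(angles): joint-space move.
- arm.set_gripper(opening, force=None): finger opening in m; force is the grip in N (None keeps the last); returns when the fingers have stopped.
- arm.pause(seconds).
- arm.inverse_kinematics(position, orientation): joint angles nearest the present ones, or None.
- arm.get_image(name): name is "side" or "top"; returns the picture (384x512x3 uint8, red, green, blue); there is no depth.
- arm.camera_params(name): a dict with "camera_matrix" (3x3 intrinsics, pixels), "extrinsics" (4x4, takes a point from camera to world coordinates). Camera axes: x right, y down, z forward; pixel columns grow to the right and rows downward; lengths in m; the calibration is good to about 2 mm. A picture is of the moment at which its call begins. camera_params takes no time and is no camera call.
A pose or a line that the arm cannot do raises arm.MotionError and nothing moves.
- arm.finish_job(): hands the job in, once; it reports no verdict.
Readings, each from a call of its own:
- arm.get_clock(): time.
- arm.get_joints(): joint angles.
- arm.get_dq(): joint speeds.
- arm.get_joint_torque(): joint torques, N m.
- arm.get_ee_pos(): TCP position.
- arm.get_ee_rot(): TCP orientation.
- arm.get_wrist_force(): force on the tool from outside, world axes, zero at the start.
- arm.get_torque(): the same for the moment, N m.
- arm.get_gripper_width(): finger opening in m.
Only numpy, scipy, OpenCV 4.12 (cv2) and the standard library are available. Lean on these libraries where they do the work, as an engineer would, in place of code of your own. Each camera call takes 0.05 s, during which the arm holds its last target.

### The job

Two T-handled keys stand in the brass lock rings on the bench. The green-handled one has not engaged: its cross pin lies across the top of its ring. Grip its handle and turn it under light downward pressure, without lifting it, until the pin drops fully home into the ring's two notches, then let go; leave the black-handled key as it stands.

Things in the scene. Friction and masses are not known exactly. Their poses are not given: they have to be found in the camera images.
- green_key_grip (a point): Centre of the handle of the loose green-handled T-key (0.3 kg): a bar 80 mm long (x axis), 22 mm wide (y), 24 mm high (z, up). At the start this point is 57 mm above its ring's rim; fully home, 37 mm. A 22 mm round pilot below, its foot 100 mm under this point, stands in the ring's bore with 2 mm of play all round.
- green_key_pin (a point): Centre of that key's round steel cross pin, 14 mm thick, 66 mm long, parallel to the handle (x axis), 50 mm below the handle's centre. It starts on the rim, 29 to 77 degrees counter-clockwise (from above) from the notches' line, and drops 20 mm under the key's weight or a light push once within some 8 degrees of it. Half a turn round fits too.
- ring_a_rim (a point): Centre of the top rim of the fixed brass lock ring that holds the green-handled key, 85 mm above the bench. Ring 72 mm across, bore 27 mm, on a round dark steel foot 124 mm across, 12 mm high. Two open notches, 24 mm wide, 20 mm deep, cut the rim along this point's x axis, one on each side; a white mark on the foot lies in line with each. z is up.
- black_key_grip (a point): Centre of the handle of the black-handled T-key, same shape and axes as the green one, already home in another ring like it, a hand's width or more away. To be left as it is.
Not all that is in view belongs to the job. Leave any orange or white look-alike of the part that bears green_key_grip alone. Leave any purple look-alike of the part that bears ring_a_rim alone.

How it is judged:
At the end, for the whole second after the job is handed in: The green-handled key is at rest, upright within about 8 degrees, in its own ring, its cross pin down in the two notches: the handle's centre less than 43 mm above the rim (37 mm is fully home) and within 12 mm of the ring's axis, the handle within 17 degrees of the line of the notches (z of green_key_grip in the frame of ring_a_rim below 0.043 m and horizontal distance between green_key_grip and ring_a_rim below 0.012 m and angle between the x axis of green_key_grip and the x axis of ring_a_rim, either way round below 0.3 rad and angle between green_key_grip's own z axis and vertical below 0.15 rad and linear speed of green_key below 0.02 m/s); the robot touches nothing.
It fails at once if the green-handled key is lifted more than 15 mm from where it rests at the start (z of green_key_grip in the frame of ring_a_rim above 0.072 m).
It fails at once if the green-handled key is pressed on its ring with more than 60 N (contact force between green_key and ring_a above 60 N).
It fails at once if the black-handled key is moved by more than 10 mm (distance of black_key_grip from where it was at the start of the episode above 0.01 m).
It also fails if it takes over 32 s, if anything falls off the work surface, if the arm or the gripper's body presses on something with over 40 N, if the wrist force passes 120 N, or if a joint passes its speed limit or range.

## Working session

There is one attempt and no reset: what is moved stays moved. The work goes in short steps, each a Python script; the robot and the scene stay as the last script left them, time stands still between calls to the robot, and variables do not carry over. Pictures are saved under pics/ and viewed, and the job is handed in when it is done.

```bash
ls; mkdir -p pics; python3 - <<'E'
from bench import arm
import cv2
for n in("top","side"):
    cv2.imwrite(f"pics/{n}0.png",arm.get_image(n)[:,:,::-1])
    p=arm.camera_params(n);print(n,p["camera_matrix"],p["extrinsics"])
print(arm.get_clock(),arm.get_ee_rot())
E
```

```text
pics
top [[385.50178991   0.         257.46281934]
 [  0.         385.50178991 191.59709495]
 [  0.           0.           1.        ]] [[-0.01615804 -0.98905243  0.14667726  0.37161341]
 [-0.99966039  0.01298021 -0.02259683  0.08440402]
 [ 0.02044555 -0.14699257 -0.98892627  1.09446747]
 [ 0.          0.          0.          1.        ]]
side [[444.11467208   0.         254.75190196]
 [  0.         444.11467208 191.34945415]
 [  0.           0.           1.        ]] [[-0.99658451 -0.05461947  0.06193568  0.46840549]
 [-0.08226109  0.72238459 -0.68658111  0.8631005 ]
 [-0.00724069 -0.689331   -0.72441035  0.91996686]
 [ 0.          0.          0.          1.        ]]
0.1 [ 2.02463416e-01  9.79289390e-01 -9.05575488e-04 -1.88093679e-04]
```

View pics/top0.png

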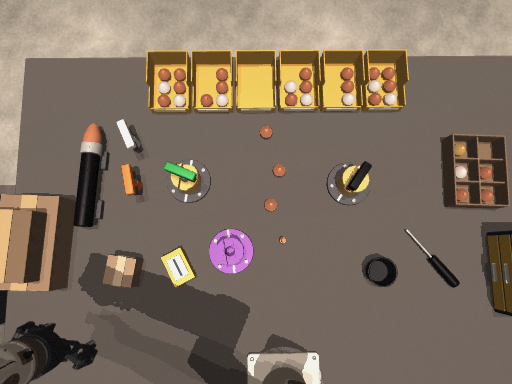

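View pics/side0.png

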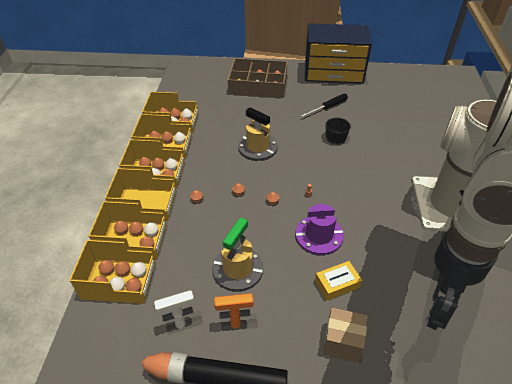

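```bash
python3 - <<'E'
import cv2
a=cv2.imread("pics/top0.png")[140:220,145:235]
b=cv2.imread("pics/side0.png")[205:300,195:285]
cv2.imwrite("pics/c_top.png",cv2.resize(a,None,fx=7,fy=7,interpolation=cv2.INTER_CUBIC))
cv2.imwrite("pics/c_side.png",cv2.resize(b,None,fx=6,fy=6,interpolation=cv2.INTER_CUBIC))
E
```

```text
(no output)
```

View pics/c_top.png

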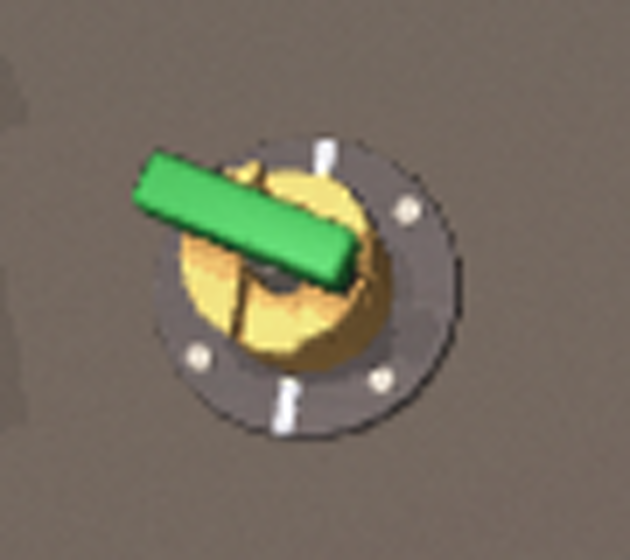

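View pics/c_side.png

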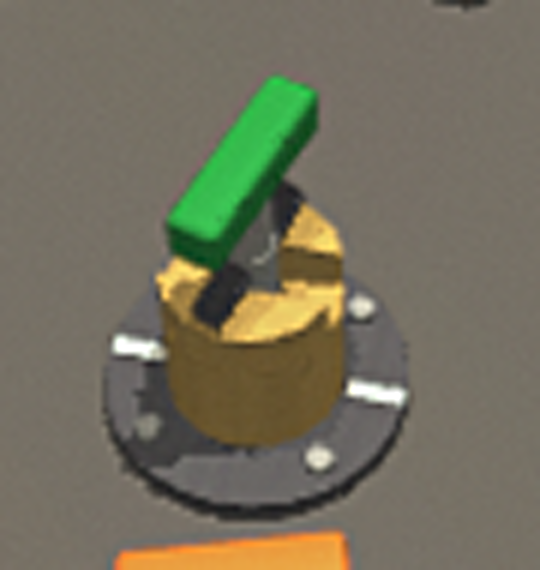

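```bash
cat > h.py <<'E'
from bench import arm
import numpy as np, cv2
def ray(n,uv,z):
    p=arm.camera_params(n);K=p["camera_matrix"];T=p["extrinsics"]
    d=T[:3,:3]@np.linalg.inv(K)@np.array([*uv,1.]);o=T[:3,3]
    return (o+d*(z-o[2])/d[2])
def proj(n,P):
    p=arm.camera_params(n);K=p["camera_matrix"];T=p["extrinsics"]
    c=(np.asarray(P)-T[:3,3])@T[:3,:3];q=c@K.T
    return q[:,:2]/q[:,2:]
def un(c,s,o): return (np.array(c)+.5)/s-.5+np.array(o)
E
python3 - <<'E'
from h import *
for n,s,o,m,h in(("top",7,(145,140),[(325,157),(286,405)],[(158,152),(137,192),(357,236),(334,281)]),
             ("side",6,(195,205),[(140,348),(377,392)],[(276,78),(317,97),(170,222),(215,240)])):
    M=np.array([ray(n,un(c,s,o),.012) for c in m]);H=np.array([ray(n,un(c,s,o),.154) for c in h])
    print(n,"ring",M.mean(0),"len",np.linalg.norm(M[1]-M[0]),"ang",np.degrees(np.arctan2(*(M[0]-M[1])[1::-1])))
    A=H[:2].mean(0);B=H[2:].mean(0);d=A-B
    print("handle",H.mean(0),np.linalg.norm(d),np.degrees(np.arctan2(d[1],d[0])))
E
```

```text
top ring [0.56924001 0.25588581 0.012     ] len 0.10314429723734951 ang -8.215448178726946
handle [0.56693431 0.25452973 0.154     ] 0.07716205935068493 65.46680802037083
side ring [0.56714228 0.25630729 0.012     ] len 0.0990990592901218 ang -7.9266001933431225
handle [0.56614971 0.25961891 0.154     ] 0.07573845074029008 -113.7167240796695
```

```bash
cat >> h.py <<'E'
def q(a):
    a=np.radians(a)/2; return [np.cos(a),np.sin(a),0.,0.]
E
python3 - <<'E'
from h import *
C=[.567,.2565]
for a in(66,66-74,66-90,-114,-114-74,-114-100):
    r=arm.inverse_kinematics([*C,.123],q(a)); print(a,None if r is None else np.round(r,2))
a=66
if arm.inverse_kinematics([*C,.123],q(66-80)) is not None:
    arm.move_to([*C,.21],q(a)); 
    arm.set_gripper(.06,40)
    print(arm.move_linear([*C,.123],feed=.12,contact_N=8), arm.get_ee_pos(),arm.get_wrist_force(),arm.get_clock())
for n in("top","side"): cv2.imwrite(f"pics/{n}1.png",arm.get_image(n)[:,:,::-1])
a=cv2.imread("pics/side1.png")[150:310,160:320]
cv2.imwrite("pics/c_side1.png",cv2.resize(a,None,fx=3.7,fy=3.7,interpolation=cv2.INTER_CUBIC))
E
```

```text
66 [0.42 0.54 0.17 1.2  0.   2.41]
-8 [ 0.42  0.54  0.17  1.2   0.   -2.58]
-24 [ 0.42  0.54  0.17  1.2   0.   -2.3 ]
-114 [ 0.42  0.54  0.17  1.2   0.   -0.73]
-188 [0.42 0.54 0.17 1.2  0.   0.56]
-214 [0.42 0.54 0.17 1.2  0.   1.02]
False [0.5675864  0.25673401 0.12384443] [-0.51261057 -0.36584744  0.94484131] 2.9
```

View pics/c_side1.png

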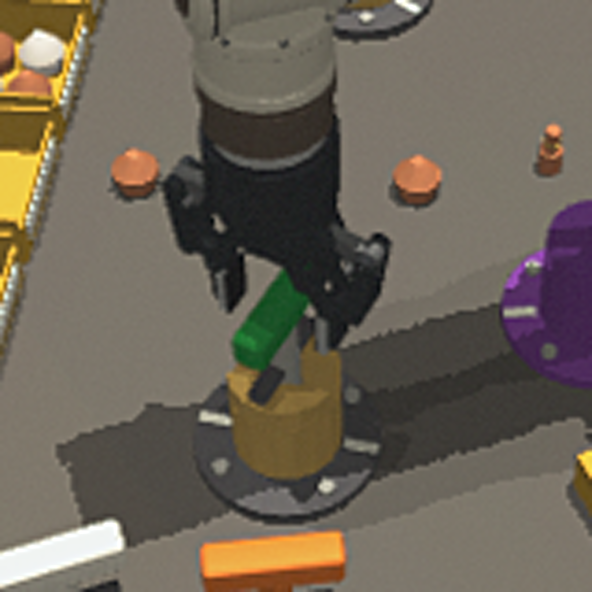

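The handle stands between the fingers (pic about (270,310)), but this wrist branch would run past joint 6's limit when turning. I'll go up, use the half-turn equivalent, come back down and grip.

```bash
python3 - <<'E'
from h import *
C=[.567,.2565]
arm.move_linear([*C,.21],feed=.15)
arm.move_to([*C,.21],q(-114)); 
print(arm.get_joints())
print(arm.move_linear([*C,.123],feed=.12,contact_N=8), arm.get_ee_pos(),arm.get_wrist_force(),arm.get_clock())
arm.set_gripper(0.0,40)
print(arm.get_gripper_width(),arm.get_wrist_force(),arm.get_torque(),arm.get_ee_pos(),arm.get_clock())
E
```

```text
[ 4.24867742e-01  4.97489677e-01  3.24688232e-01  1.39816819e+00
 -1.08878807e-05 -7.26892465e-01]
False [0.56758174 0.25676234 0.1238526 ] [ 0.24071957 -0.30980099  0.123762  ] 7.2583
0.02162550502739078 [ 0.05859148 -0.76013883  2.82975623] [-0.02209754  0.03404575 -0.03428664] [0.56758721 0.25668434 0.12399593] 7.6833
```

```bash
python3 - <<'E'
from h import *
C=[.567,.2565]
p=arm.get_ee_pos()
t=arm.move_linear([*C,.119],feed=.02,contact_N=5)
z=arm.get_ee_pos()[2]; print(t,z,arm.get_wrist_force(),arm.get_clock())
zt=max(z-.0008,.119)
for a in np.arange(-126,-184,-14.5):
    arm.move_linear([*C,zt],q(a),feed=.05)
    print(a,np.round(arm.get_ee_pos(),4),np.round(arm.get_wrist_force(),1),np.round(arm.get_torque(),2),round(arm.get_clock(),2))
for n in("top","side"): cv2.imwrite(f"pics/{n}2.png",arm.get_image(n)[:,:,::-1])
a=cv2.imread("pics/side2.png")[150:310,160:320]
cv2.imwrite("pics/c_side2.png",cv2.resize(a,None,fx=3.7,fy=3.7,interpolation=cv2.INTER_CUBIC))
E
```

```text
True 0.12398156762972694 [-0.64920544 -0.67656735  5.1631053 ] 7.8917
-126.0 [0.5675 0.2568 0.124 ] [-1.2  0.6  4.4] [-0.02 -0.01 -0.14] 8.25
-140.5 [0.5675 0.2568 0.1239] [-0.2 -0.7  5.6] [-0.01 -0.04 -0.2 ] 8.65
-155.0 [0.5675 0.2567 0.1239] [-0.4 -0.2  5.4] [-0.01 -0.   -0.17] 9.05
-169.5 [0.5666 0.2566 0.1231] [-0.5 -0.   2.8] [ 0.17  0.24 -0.2 ] 9.45
```

View pics/c_side2.png

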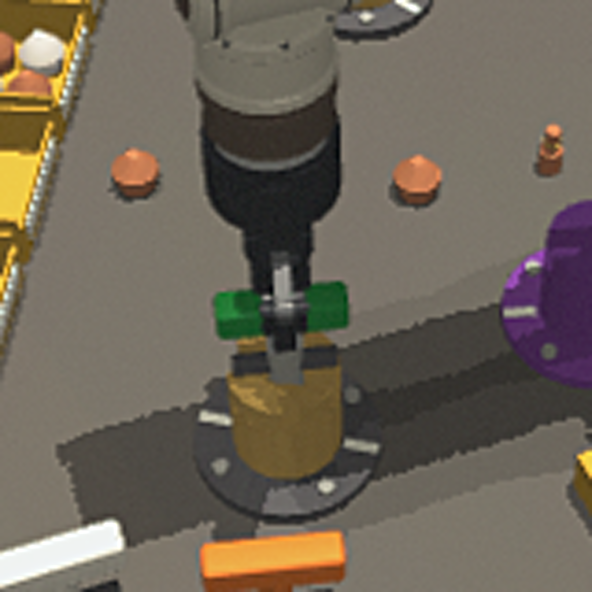

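The key turned with the gripper: the handle at (282,308) is nearly in line with the marks at (213,418) and (362,447). I'll turn the last 18° and then feel downward.

```bash
python3 - <<'E'
from h import *
C=[.567,.2565]
for a in (-179,-184,-188):
    arm.move_linear([*C,.1225],q(a),feed=.05)
    print(a,np.round(arm.get_ee_pos(),4),np.round(arm.get_wrist_force(),1),np.round(arm.get_torque(),2),round(arm.get_clock(),2))
t=arm.move_linear([*C,.1035],feed=.025,contact_N=10)
print(t,np.round(arm.get_ee_pos(),4),np.round(arm.get_wrist_force(),1),np.round(arm.get_torque(),2),round(arm.get_clock(),2))
for n in("top","side"): cv2.imwrite(f"pics/{n}3.png",arm.get_image(n)[:,:,::-1])
a=cv2.imread("pics/side3.png")[150:310,160:320]
cv2.imwrite("pics/c_side3.png",cv2.resize(a,None,fx=3.7,fy=3.7,interpolation=cv2.INTER_CUBIC))
E
```

```text
-179 [0.5661 0.256  0.121 ] [-0.4  0.3 -4.2] [-0.   -0.   -0.03] 9.87
-184 [0.5667 0.2562 0.1218] [-0.2  0.7 -3.1] [ 0.01 -0.02  0.03] 10.12
-188 [0.5669 0.2564 0.1223] [ 0.3 -0.3 -3.1] [-0.02 -0.04  0.01] 10.37
False [0.5667 0.2563 0.104 ] [-4.1 -2.   3.3] [-0.41  0.7  -0.05] 11.28
```

View pics/c_side3.png

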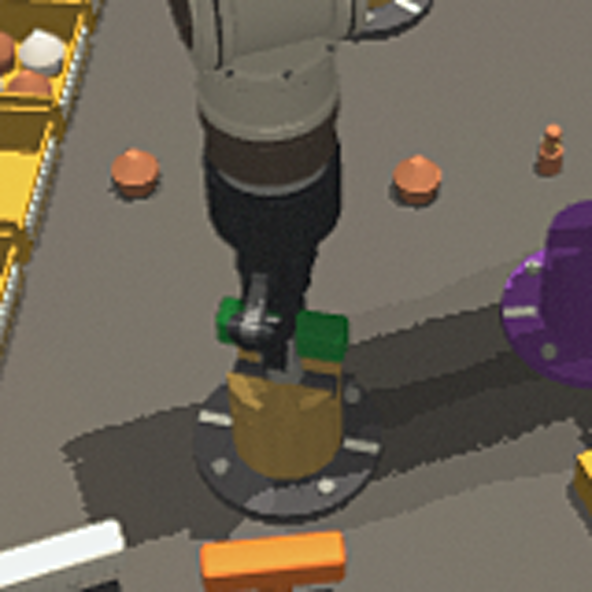

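It went down 19 mm with little force. Releasing, backing off and checking.

```bash
python3 - <<'E'
from h import *
arm.set_gripper(.06)
print(arm.get_wrist_force())
p=arm.get_ee_pos()
arm.move_linear([p[0],p[1],.2],feed=.12)
arm.move_to([.40,.30,.26],q(-188))
print(arm.get_clock())
for n in("top","side"): cv2.imwrite(f"pics/{n}4.png",arm.get_image(n)[:,:,::-1])
a=cv2.imread("pics/side4.png")[190:300,185:295]
b=cv2.imread("pics/top4.png")[130:240,135:245]
cv2.imwrite("pics/c4.png",cv2.resize(np.hstack([a,b]),None,fx=3.6,fy=3.6,interpolation=cv2.INTER_CUBIC))
E
```

```text
[-0.37369997 -0.04472829  0.24732749]
13.55
```

View pics/c4.png

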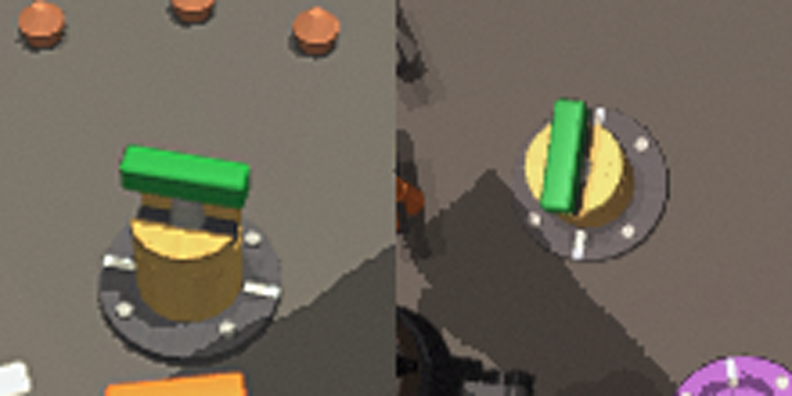

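Handle lies in line with the marks. I'll check the height by comparing the green outline with projected home / not-home boxes.

```bash
python3 - <<'E'
from h import *
from scipy.optimize import minimize
def mask(n):
    im=cv2.imread(f"pics/{n}4.png").astype(int);b,g,r=im[...,0],im[...,1],im[...,2]
    m=((g>r+35)&(g>b+25)).astype(np.uint8); k,l,s,c=cv2.connectedComponentsWithStats(m); i=1+np.argmax(s[1:,4]); return (l==i).astype(np.uint8)
M={n:mask(n) for n in("top","side")}
B=np.array([[x,y,z] for x in(-.04,.04) for y in(-.011,.011) for z in(-.012,.012)])
def cost(v,names=("top","side")):
    c,s=np.cos(v[3]),np.sin(v[3]);P=B@np.array([[c,s,0],[-s,c,0],[0,0,1]])+v[:3]
    e=0
    for n in names:
        S=8;h=cv2.convexHull((proj(n,P)*16*1).round().astype(np.int32))
        r=np.zeros(M[n].shape,np.uint8);big=np.zeros((384*4,512*4),np.uint8)
        hh=cv2.convexHull(((proj(n,P)+.5)*4-.5).round().astype(np.int32));cv2.fillConvexPoly(big,hh,255)
        r=cv2.resize(big,(512,384),interpolation=cv2.INTER_AREA)/255.
        e+=np.abs(r-M[n]).sum()
    return e
for n in M: print(n,M[n].sum())
for z in(.122,.142):
    best=min((minimize(cost,[.567+dx,.2565+dy,z,np.radians(-8)],method="Nelder-Mead",options=dict(initial_simplex=np.array([.567+dx,.2565+dy,z,-.14])+np.vstack([np.zeros(4),np.diag([.006,.006,.008,.08])]))) for dx in(-.003,.003) for dy in(-.003,.003)),key=lambda r:r.fun)
    print(z,best.x[:3],np.degrees(best.x[3]),best.fun)
for z in(.122,.132,.142):
    r=min((cost([.567+a,.2565+b,z,np.radians(-7)]) for a in np.arange(-.006,.007,.001) for b in np.arange(-.006,.007,.001)))
    print(z,r)
E
```

```text
top 292
side 440
0.122 [0.56711849 0.25619529 0.12152921] -6.779731225909795 134.5450980392157Traceback (most recent call last):
  File "<stdin>", line 20, in <module>
  File "<stdin>", line 20, in <genexpr>
    res = _minimize_neldermead(fun, x0, args, callback, bounds=bounds,
                               **options)
    fxr = func(xr)
    fx = function(np.copy(x), *(wrapper_args + args))
  File "<stdin>", line 12, in cost
  File "h.py", line 8, in proj
    p=arm.camera_params(n);K=p["camera_matrix"];T=p["extrinsics"]
ValueError: time passes only in moves, steps and waits
```

```bash
python3 - <<'E'
from h import *
import h
prm={n:arm.camera_params(n) for n in("top","side")}
def proj(n,P):
    p=prm[n];T=p["extrinsics"];c=(P-T[:3,3])@T[:3,:3];u=c@p["camera_matrix"].T;return u[:,:2]/u[:,2:]
B=np.array([[x,y,z] for x in(-.04,.04) for y in(-.011,.011) for z in(-.012,.012)])
out=[]
for n,(x0,y0) in(("side",(205,220)),("top",(165,145))):
  for z in(.122,.142):
    im=cv2.resize(cv2.imread(f"pics/{n}4.png")[y0:y0+55,x0:x0+55],None,fx=7,fy=7,interpolation=cv2.INTER_CUBIC)
    c,s=np.cos(-.12),np.sin(-.12);P=B@np.array([[c,s,0],[-s,c,0],[0,0,1]])+[.567,.2563,z]
    hh=cv2.convexHull(((proj(n,P)-[x0,y0]+.5)*7-.5).round().astype(np.int32));cv2.polylines(im,[hh],True,(0,0,255),1)
    out.append(im)
v=np.vstack([np.hstack(out[:2]),np.hstack(out[2:])])
cv2.imwrite("pics/ov4.png",cv2.resize(v,None,fx=.77,fy=.77,interpolation=cv2.INTER_AREA))
E
```

```text
(no output)
```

View pics/ov4.png

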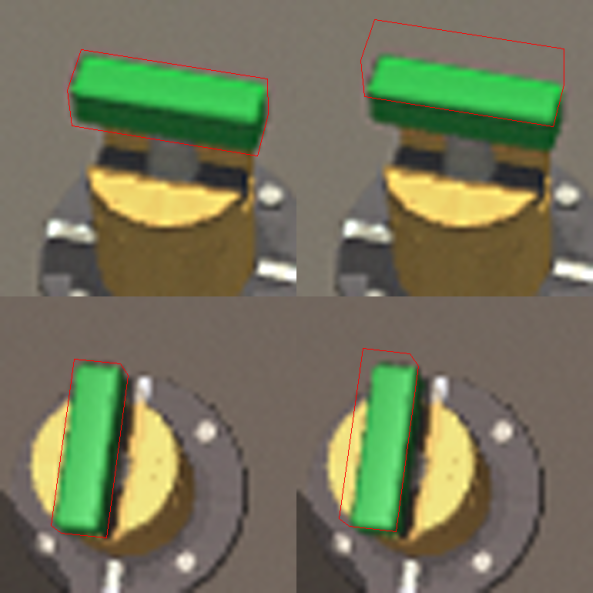

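The home outline (z = 0.122, left column) fits the handle in both views. The raised one (right column) is clearly off. The pin lies in the notches, so I'm handing in.

```bash
python3 - <<'E'
from bench import arm
print(arm.get_clock(),arm.get_wrist_force());arm.finish_job()
E
```

```text
13.65 [0.96992166 0.61964123 0.09990578]
the job is handed in; nothing more can be done
```

The green-handled key is home in its ring and released, and I handed the job in at 13.65 s.

**What I did:** I gripped the handle at 40 N, turned it about 74° clockwise with about 5 N down, and felt it drop. I then pressed it down about 19 mm, with a vertical wrist force of about 3 N at the end. After that I let go and backed the arm away. My first wrist orientation would have run joint 6 past its limit during the turn, so I backed off before gripping and used the half-turn equivalent.

**Last checks:**
- **Height:** the box fit puts the handle centre at z ≈ 0.1215 m, about 37 mm above the rim. The home outline matched both views and the raised one did not.
- **Position:** the handle centre is within about 2 mm of the ring axis.
- **Angle:** the handle is at about −7°, against about −8° for the notches.
- **Arm:** wrist force is about 1 N, so the robot is clear of everything.

**Limits of the checks:** the fit left a noticeable mismatch (135 of 732 mask pixels), probably from shaded handle faces. One fitting script stopped with an error because it made too many calls to the arm, so I confirmed the height with the overlay instead. I did not measure the key's tilt separately. I did not measure the black key again; the arm never worked near it.

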